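# Jack up the front of the rivet cabinet and hold it on the handle

## Task

Put the small carton that stands in front of the drawer cabinet into its open drawer and shut the drawer, then stand the ratchet jack in front of the cabinet with its saddle under the middle of the lifting lug. Pump the jack handle until both front feet of the cabinet are at least 12 mm clear of the bench, ready for packers. Finish while holding: the gripper keeps the handle pressed right down and touches nothing of the cabinet; leave the anvil block, the hammer and the jar where they are.

Things in the scene. Friction and masses are not known exactly. Their poses are not given: they have to be found in the camera images.
- cabinet: Grey steel drawer cabinet, loose on the bench, 4 to 6 kg: 260 deep (x), 340 wide (y), top 135 mm above the bench, on four round feet 23 mm tall. Origin at bench height, in the middle of its front plane, which faces the robot; its +x points to its back. Two drawers side by side, the left one (+y) stands open. Jacked at the front it tips on its rear feet.
- left_drawer (a joint): Slide of the open left drawer, in m: 0 = fully shut, about 0.11 to 0.14 at the start, grows as it is pulled out along the cabinet's -x. Light to push (2 to 4 N); stays where it is left.
- drawer_pull (a point): Middle of the outer face of the left drawer's pull, a lip 90 mm wide and 14 mm tall standing out 13 mm from the drawer's front panel near its top edge (panel top 10 mm above this point, lip top 7 mm). Moves with the drawer; axes as the cabinet's. Push it towards the cabinet's +x by the value of left_drawer to shut the drawer.
- tray_floor (a point): Point on the left drawer's inner floor, on its centre line, 55 mm behind the inner face of its front panel, 31 mm above the bench at first; axes as the cabinet's. Inside it is 144 mm wide (y), side walls 81 mm above this floor, and goes on 178 mm behind this point (+x); only the length in front of the cabinet's front plane, equal to left_drawer, is open from above.
- carton_center (a point): Centre of the small plain cardboard carton of rivets, 64 (its x) by 42 (its y) by 60 mm (z), 0.2 to 0.4 kg, standing on the bench in front of the cabinet, turned a little.
- jack: Light-alloy ratchet toe jack, about 1 kg, loose. Origin on its upright post's axis, at the underside of the base; the toe points to its +x, the handle to -x. Base plate 80 wide, 6 thick, from 105 mm behind to 60 mm in front of the origin. Handle pivot 28 mm behind the origin, 80 mm above the base. A rack bar 14 mm square stands out of the post, to 150 mm above the base, and rises with the saddle.
- jack_grip (a point): In the jack's upright post, 6 mm behind its axis and 112 mm above the base, the place to hold it: the post is 34 (jack x) by 40 mm (jack y) and its top is 135 mm above the base. Axes as the jack's.
- saddle (a point): Centre of the top of the jack's saddle, the 36 mm square, 10 mm thick steel pad on the toe, 41 mm in front of the post axis, 17 mm above the base when lowered. A full down-stroke of the handle raises it 9 to 10 mm; as the handle comes up it settles back about 3 mm onto a tooth and stays, so each full stroke gains 7 mm. Travel 32 mm: four full strokes.
- lift_point (a point): Centre of the underside of the cabinet's lifting lug, the plain steel tongue with a round hole in its middle that stands out at the bottom of the cabinet's front, half-way across: 40 wide (y), 32 out from the front, 8 thick. This point is 16 mm in front of the cabinet's front plane, 23 mm above the bench at first, so the lowered saddle passes 6 mm below it. Axes as the cabinet's.
- handle_end (a point): Point on the axis of the jack handle's round rubber grip (22 mm diameter, 74 mm long, its free end 26 mm further out), 130 mm from the handle's pivot: the place to press. At rest the handle slopes up 0.5 rad from its pivot, this point 142 mm above the base; fully down it slopes 0.25 rad below level, 48 mm above the base.
- handle_angle (a joint): Turn of the jack handle in rad: 0 = fully up, where its spring returns it when let go, 0.75 = fully down. Pressing it down takes about 2 to 3 N at the grip unloaded and 6 to 8 N with the cabinet's weight.
- front_foot_left (a point): Centre of the underside of the cabinet's front left (+y) foot, 26 mm diameter: its height is the clearance above the bench.
- front_foot_right (a point): The same of the front right (-y) foot.
- anvil: Bystander: dark steel anvil block, 70 by 130 by 56 mm tall, origin under its middle.
- hammer: Bystander: hammer with wooden handle, 260 mm long, lying on the bench, origin under its middle.
- rivet_jar: Bystander: pale plastic jar with a grey cap, 64 mm diameter, 85 mm tall, origin under its middle.
Mind the look-alikes: they are no part of the job. Leave any purple look-alike of the jack alone. Of the things shaped like the part that bears carton_center, the cardboard one is meant.

How it is judged:
By the outcome, as a careful person would: the job done as asked, in the order asked, and still so for the second after the job is handed in, while the arm keeps its last pose, push and grip.
It also fails if it takes over 72 s, if anything falls off the work surface, if the arm or the gripper's body presses on something with over 40 N, if the wrist force passes 120 N, or if a joint passes its speed limit or range.

## Robot

A 6-joint arm with a two-finger parallel gripper is mounted at the origin on the work surface. World frame = base frame: x ahead of the robot, y to its left, z up, the work surface at z = 0. Lengths are in m, angles in rad, forces in N, time in s.
With the tool pointing down it reaches from about 0.325 to 1 m from the base axis. Payload 5.1 kg.
Tool frame: the origin (TCP) lies on the centre line of the jaws, within the pads' length; the fingertips stand 14 mm ahead of it and the grasp point (between the pads) lies 5 mm behind it; z points along the fingers, y is the direction in which the jaws open and shut (so a half turn about z gives the same grasp; the last joint's range is limited). The gripper opens to 85 mm and grips with 20 to 120 N. Pads are 22 mm wide; open, the fingers measure 114 mm over their backs; the gripper's body (76 mm by 85 mm) begins 54 mm behind the grasp point. The pads swing forward as they close: fully open they stand 13 mm farther back than shut.
Start: joints at [1.03, 0.124, 1.65, -0, 1.367, -0.083], TCP at [0.287, 0.583, 0.245] pointing down, gripper open.
Joint ranges: [-2.61, 2.61], [-1.02, 2.33], [0.03, 2.71], [-1.35, 4.49], [0.32, 2.68], [-2.91, 2.91]. Speed limits (rad/s): [2.57, 2.57, 3.14, 3.14, 3.14, 3.14].

## Interface

Orientations are given as a unit quaternion [w, x, y, z].
In Python, from workcell import r gives the robot as it stands. The module is installed in compiled form; this text tells all that it offers.
- The arm moves only by the shell command python3 -m creep 'ROWS' [OPENING] [FORCE]. ROWS is a JSON object of lists of equal length, an entry for each row: "dp": the shift along the world's x, y, z in cm, a list of three; "roll": the turn about the world's z in degrees. A call has 1 to 10 rows; each row shifts and turns the commanded pose from where the row before left it; what a row does not reach is not made up. A row lasts 1/8 s, in which the tool goes at most 62.5 mm and 10.7 degrees, less where a joint would pass 70% of its speed; a pose out of reach is approached as far as the arm can. A call with a gripper value outside its range is refused whole. OPENING is the finger opening in cm, from 0 to 8.54, set as the call begins (- or left out, the last holds). The fingers move at their own pace and stop on an object; FORCE is the grip in N (left out, the last holds). Time passes only in rows, so rows that do not move let the fingers close. It gives the time, the measured TCP pose, the force and the opening at its end, in the units of the state.
- r.observe(): the state, without advancing time (a new reading comes with each control period).
- r.capture(name): name is "scene" or "top"; returns a dict with "frame" (400x640x3 uint8, red, green, blue), "depth" (400x640 float32, m along the optical axis (not along the pixel's ray), 0 where there is no reading), "mtx" (3x3 intrinsics, pixels), "world_from_camera" (4x4, takes a point from camera to world coordinates). Camera axes: x right, y up, looking along -z (the intrinsics and any distortion apply to the point x, -y, -z); pixel columns grow to the right and rows downward; lengths in m; the calibration is good to about 2 mm. A picture is of the moment at which its call begins.
- r.close_job(): hands the job in, once; it reports no verdict.
Trained networks look in the newest picture that a camera, given by its name, has taken for a name from the list of things; names that differ only in an ending like _2 or _b are one class to them, and where a whole thing is asked for, a point or a joint stands for the part that bears it (a point fixed in the world has none). Each returns a list of dicts, best first, with "confidence" (0 to 1); they miss things now and then, are a little off and sometimes report something else, mostly with a low value. They report only what shows in the picture. A call takes as long as a camera call. They do not tell look-alikes from the thing itself.
- r.find_in(camera, query): "box" ([left, top, right, bottom] in pixels, round what is visible of it).
- r.cut_out(camera, query): "pixels" (400x640 bool, what is visible of it) and "box" ([left, top, right, bottom] in pixels, round what is visible of it).
- r.mark_of(camera, query): "point" ([column, row] in pixels: a listed point, or the origin of a listed thing).
The state is a dict: "t": time; "joint_positions": joint angles; "qd": joint speeds; "joint_efforts": joint torques, N m; "tcp_pos": TCP position; "ee_rot": TCP orientation; "force": force on the tool from outside, world axes, zero at the start; "moment": the same for the moment, N m; "opening": opening from 0.0 (shut) to 1.0 (fully open).
Only numpy, scipy, OpenCV 4.12 (cv2) and the standard library are available. Lean on these libraries where they do the work, as an engineer would, in place of code of your own. Each camera call takes 0.05 s, during which the arm holds its last target.

## Working session

There is one attempt and no reset: what is moved stays moved. The work goes in short steps, Python scripts to look and compute and a shell command to move; the robot and the scene stay as the last step left them, time stands still between calls to the robot, and variables do not carry over. Pictures are saved under pics/ and viewed, and the job is handed in when it is done.

```bash
mkdir -p pics
cat > h.py <<'E'
import numpy as np, cv2
from workcell import r
def w(c,u,v,d=None):
    K=c["mtx"]; 
    if d is None: d=c["depth"][int(round(v)),int(round(u))]
    p=np.array([(u-K[0,2])/K[0,0]*d,-(v-K[1,2])/K[1,1]*d,-d,1])
    return (c["world_from_camera"]@p)[:3]
def wz(c,u,v,z):
    o=c["world_from_camera"][:3,3]; p=w(c,u,v,1.0); t=(z-o[2])/(p[2]-o[2]); return o+t*(p-o)
def proj(c,P):
    q=np.linalg.inv(c["world_from_camera"])@np.append(P,1); K=c["mtx"]
    return K[0,0]*q[0]/-q[2]+K[0,2], K[1,1]*-q[1]/-q[2]+K[1,2]
def cloud(c):
    K=c["mtx"];v,u=np.mgrid[0:400,0:640];d=c["depth"]
    P=np.stack([(u-K[0,2])/K[0,0]*d,-(v-K[1,2])/K[1,1]*d,-d,np.ones_like(d)],-1)
    return (P@c["world_from_camera"].T)[...,:3]
def save(c,n,crop=None,s=1):
    f=c["frame"][...,::-1]
    if crop: l,t,rr,b=crop; f=f[t:b,l:rr]
    cv2.imwrite("pics/"+n+".png",cv2.resize(f,None,fx=s,fy=s,interpolation=cv2.INTER_CUBIC))
E
python3 - <<'E'
from h import *
np.set_printoptions(precision=4,suppress=True)
for n in("scene","top"):
    c=r.capture(n); save(c,n+"0"); np.savez(n+"0.npz",**c)
    print(n,c["mtx"].tolist(),c["world_from_camera"])
    for q in "cabinet drawer_pull tray_floor carton_center jack jack_grip saddle lift_point handle_end front_foot_left front_foot_right anvil hammer rivet_jar".split():
        for m in r.mark_of(n,q)[:4]:
            u,v=m["point"]; 
            try: print(q,round(m["confidence"],2),np.round([u,v],1),w(c,u,v))
            except Exception as e: print(q,u,v,e)
print(r.observe())
E
```

```text
scene [[363.7501413417156, 0.0, 316.46594017019504], [0.0, 363.7501413417156, 206.77469467744552], [0.0, 0.0, 1.0]] [[ 0.8196 -0.4526  0.3514  0.8971]
 [ 0.5729  0.6348 -0.5185 -0.6493]
 [ 0.0116  0.6262  0.7795  1.0498]
 [ 0.      0.      0.      1.    ]]
cabinet 0.74 [371.1 249.7] [ 0.7088 -0.0787  0.1323]
drawer_pull 0.74 [350.5 187.8] [0.4783 0.2004 0.0027]
drawer_pull 0.37 [396.9 163.2] [0.5654 0.4171 0.0118]
tray_floor 0.67 [370.9 217.1] [0.6212 0.1001 0.0328]
tray_floor 0.67 [326.5 325.7] [ 0.7132 -0.3168  0.0486]
tray_floor 0.58 [210.8 267.1] [ 0.3738 -0.3982  0.1475]
carton_center 0.71 [291.4 206.5] [ 0.3796 -0.0413  0.061 ]
carton_center 0.64 [312.9 256.6] [ 0.5486 -0.1501  0.0354]
jack 0.87 [261.3 311.4] [ 0.5267 -0.3823  0.0189]
jack 0.69 [184.5 251.8] [ 0.2024 -0.3772  0.0401]
jack_grip 0.76 [249.8 294.4] [ 0.5124 -0.3939  0.1357]
jack_grip 0.58 [172.5 234.7] [ 0.1853 -0.3794  0.1256]
saddle 0.5 [313.1 253.2] [ 0.5495 -0.1505  0.0577]
saddle 0.48 [269.5 313.9] [ 0.5504 -0.3736  0.0163]
saddle 0.46 [175.3 260.7] [ 0.1898 -0.412   0.02  ]
saddle 0.42 [252.1 292.5] [ 0.5127
[... 1866 characters left out ...]
.5 158.6] [0.5635 0.4375 0.0276]
anvil 0.55 [237.1 211.9] [0.3933 0.2828 0.0584]
hammer 0.95 [197.8 159.3] [0.5615 0.4268 0.0279]
hammer 0.56 [374.8 174.9] [ 0.5272 -0.1328  0.0604]
rivet_jar 0.87 [420.  128.9] [ 0.6814 -0.271   0.0648]
{'t': 1.5, 'joint_positions': array([ 1.0304,  0.1238,  1.6503, -0.    ,  1.3675, -0.0826]), 'qd': array([-0.0009, -0.001 , -0.0017,  0.0015,  0.0011, -0.0004]), 'joint_efforts': array([  0.0002, -42.3587, -36.5742,  -0.    ,   0.0008,   0.    ]), 'tcp_pos': array([0.2873, 0.583 , 0.2453]), 'ee_rot': array([0.    , 0.2269, 0.9739, 0.    ]), 'force': array([-0.2083, -0.9594,  0.4854]), 'moment': array([ 0.0083, -0.0133, -0.0287]), 'opening': 1.000124567710951}
```

View pics/scene0.png

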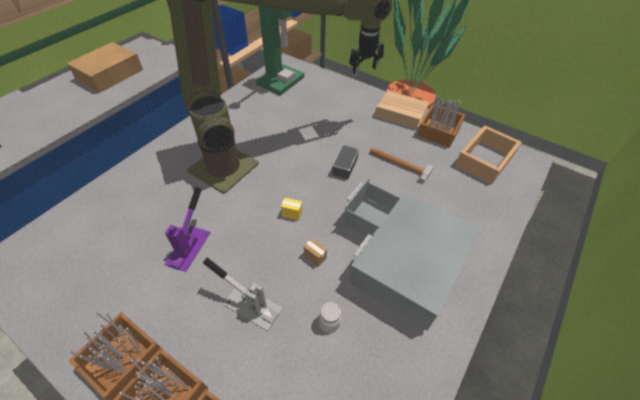

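View pics/top0.png

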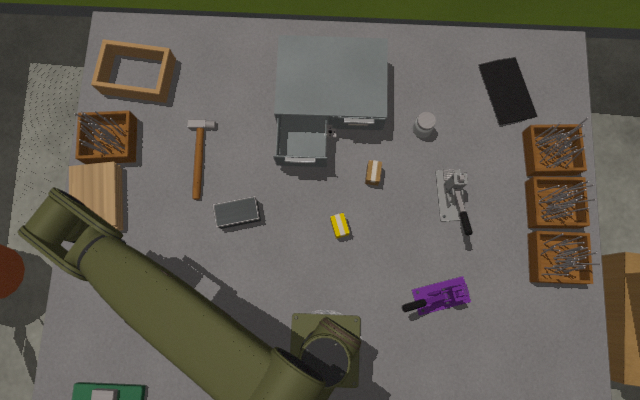

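Run:
```python
from h import *
c=dict(np.load("top0.npz")); save(c,"top0c",(260,90,500,320),2.6)
c=dict(np.load("scene0.npz")); save(c,"scene0c",(130,150,430,350),2.6)
```

```text
(no output)
```

View pics/top0c.png

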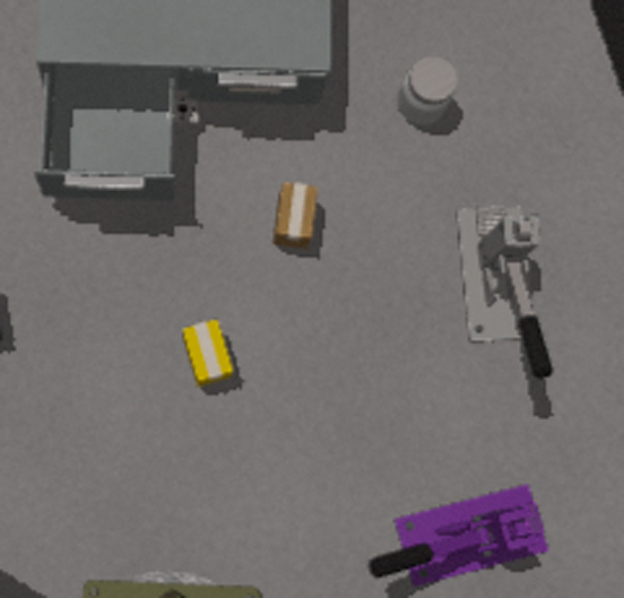

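View pics/scene0c.png

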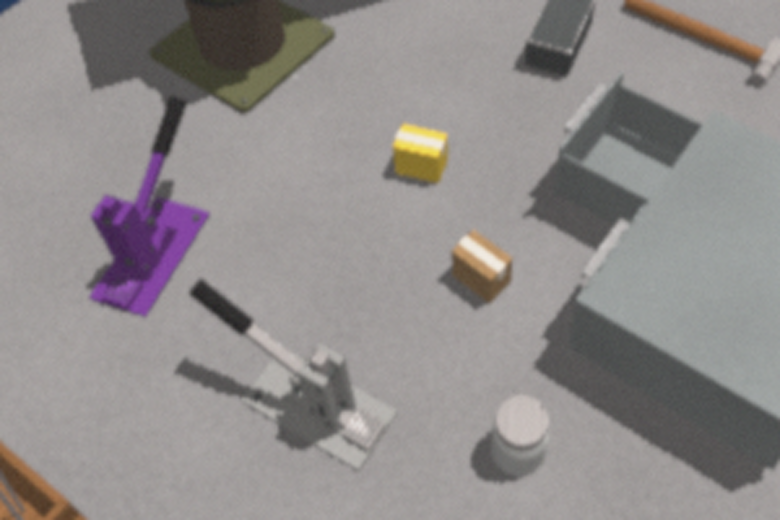

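The scene shows a cardboard carton at top (374,172), with a yellow look-alike at (340,225). The silver jack is at top (452,195), with a purple look-alike at (437,297). The lug is at top (332,132). The brown carton and the silver jack are the ones meant, as the enlarged crops confirm. Next I measure their poses.

```bash
cat > m.py <<'E'
from h import *
np.set_printoptions(precision=4,suppress=True)
def rect(P):
    (cx,cy),(a,b),t=cv2.minAreaRect((P[:,:2]*1000).astype(np.float32)); return (round(cx,1),round(cy,1)),(round(a,1),round(b,1)),round(t,1)
if __name__=="__main__":
  for n in("top","scene"):
    c=dict(np.load(n+"0.npz")); P=cloud(c); 
    def box(x0,x1,y0,y1,z0,z1):
        return P[(P[...,0]>x0)&(P[...,0]<x1)&(P[...,1]>y0)&(P[...,1]<y1)&(P[...,2]>z0)&(P[...,2]<z1)&(c["depth"]>0)]
    b=box(.3,.45,-.3,-.2,-.02,.02); print(n,"bench z",b[:,2].mean(),b[:,2].std())
    q=box(.45,.6,-.2,-.08,.052,.07); print("carton top",len(q),rect(q),q.mean(0))
    q=box(.66,1.0,-.25,.25,.12,.15); print("cab top",len(q),rect(q),q[:,2].mean())
    # front edge
    top=q; ys=np.arange(-.16,.16,.01); e=[]
    for y in ys:
        s=top[abs(top[:,1]-y)<.005]
        if len(s): e.append((y,s[:,0].min()))
    e=np.array(e); k=np.polyfit(e[:,0],e[:,1],1); print("front edge x=",k, "yaw deg", np.degrees(np.arctan(-k[0])),np.std(e[:,1]-np.polyval(k,e[:,0])))
    q=box(.5,.6,.0,.2,.095,.125); print("drawer front top",len(q),rect(q),q.min(0),q.max(0))
    q=box(.35,.66,-.5,-.28,.0035,.012); print("jack base",len(q),rect(q))
    q=box(.35,.66,-.5,-.28,.125,.142); print("post top",len(q),rect(q),q.mean(0))
    q=box(.35,.66,-.5,-.28,.142,.16); print("rack top",len(q),rect(q),q.mean(0))
E
python3 m.py
```

```text
top bench z 0.0010184515853181 0.0035334158606541953
carton top 283 ((541.6, -128.4), (42.0, 66.8), 84.8) [ 0.5408 -0.1283  0.0609]
cab top 9016 ((810.8, 15.0), (284.4, 339.6), 0.7) 0.1358111702520644
front edge x= [0.0367 0.6813] yaw deg -2.1029256604527564 0.006113583701859311
drawer front top 137 ((569.2, 98.8), (60.0, 158.8), 0.2) [0.5391 0.0194 0.0952] [0.5995 0.1782 0.125 ]
jack base 1629 ((504.6, -390.5), (219.8, 308.9), 89.7)
post top 181 ((446.8, -380.4), (158.9, 41.6), 4.4) [ 0.4698 -0.3778  0.1343]
rack top 117 ((433.4, -377.1), (163.7, 28.8), 6.2) [ 0.4154 -0.3832  0.1495]
scene bench z 0.0007081199330694348 0.002058806155739545
carton top 253 ((542.7, -130.8), (44.6, 66.7), 83.3) [ 0.5436 -0.1322  0.0604]
cab top 8933 ((809.4, 14.0), (277.5, 346.1), 0.5) 0.1353427220707595
front edge x= [0.039 0.683] yaw deg -2.2305924492558313 0.005848915117135927
drawer front top 202 ((571.3, 95.2), (160.8, 56.9), 89.8) [0.5429 0.0148 0.0952] [0.5999 0.1756 0.1249]
jack base 1128 ((504.9, -390.4), (219.7, 308.3), 89.7)
post top 228 ((450.3, -383.7), (154.7, 40.4), 4.9) [ 0.47   -0.3842  0.1339]
rack top 139 ((433.6, -384.0), (168.4, 21.0), 7.1) [ 0.4112 -0.3885  0.1505]
```

Run:
```python
from h import *
c=dict(np.load("top0.npz")); save(c,"jk",(425,155,485,245),6.5); save(c,"lug",(265,100,395,180),6)
```

```text
(no output)
```

View pics/jk.png

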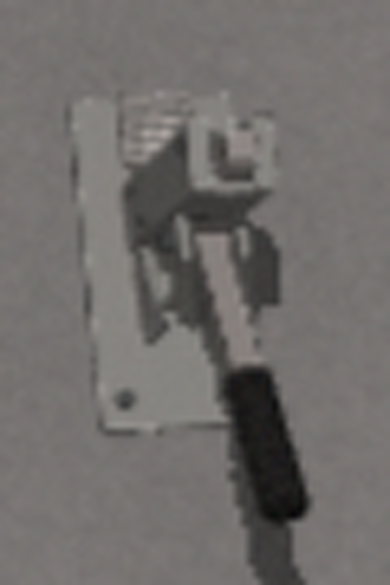

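View pics/lug.png

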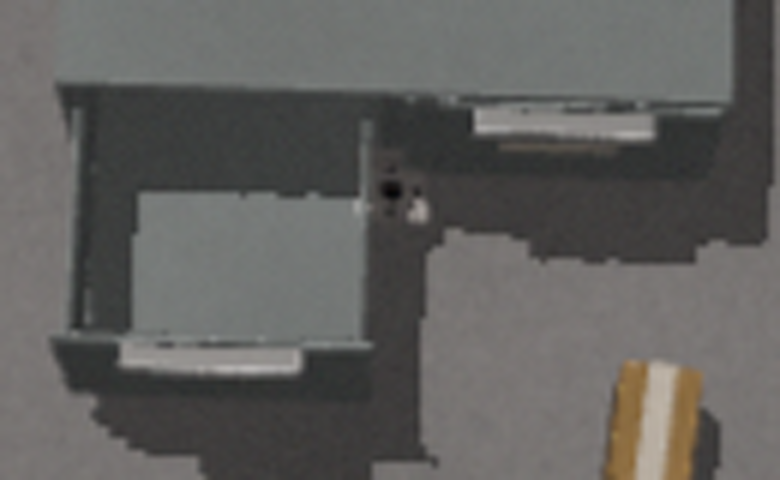

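```bash
python3 - <<'E'
from h import *
np.set_printoptions(precision=4,suppress=True)
c=dict(np.load("top0.npz")); s=dict(np.load("scene0.npz"))
L=lambda u,v,z:wz(c,265+u/6,100+v/6,z)
a,b=L(58,85,.135),L(735,103,.135); print("cab front top edge",a,b,np.degrees(np.arctan2(a[0]-b[0],-(a[1]-b[1]))), np.linalg.norm(a-b))
# drawer panel top edge (outer) z~.121?; lip
print("panel top", L(52,340,.12),L(370,346,.12)); print("lip corners",L(118,370,.117),L(303,374,.117)); print("hole",L(392,190,.031))
for n,cc in(("top",c),("scene",s)):
    P=cloud(cc)
    f=cc["frame"].astype(int)
    m=(P[...,0]>.3)&(P[...,0]<.62)&(P[...,1]>-.46)&(P[...,1]<-.3)
    dark=m&(f.max(-1)<45)&(P[...,2]>.05)&(P[...,2]<.2); q=P[dark]; print(n,"grip",len(q),q.min(0),q.max(0))
    h=m&(P[...,2]>.09)&(P[...,2]<.19); q=P[h]
    q=q[(q[:,0]<.46)]; k=np.polyfit(q[:,0],q[:,1],1); print("handle yaw",np.degrees(np.arctan(k[0])),k,len(q), q[:,0].min(),q[:,0].max())
    q=P[m&(P[...,2]>.128)&(P[...,2]<.14)&(P[...,0]>.46)]; print("post top",len(q),q.min(0),q.max(0),cv2.minAreaRect((q[:,:2]*1000).astype(np.float32)))
    q=P[m&(P[...,2]>.143)&(P[...,2]<.158)&(P[...,0]>.46)]; print("rack",len(q),q.mean(0) if len(q) else 0,cv2.minAreaRect((q[:,:2]*1000).astype(np.float32)) if len(q)>2 else 0)
J=lambda u,v,z:wz(c,425+u/6.5,155+v/6.5,z)
print("base corners L-front,L-back",J(73,100,.006),J(101,432,.006),"back edge pt",J(225,424,.006), "front pt", J(228,94,.006))
print("handle tip",J(292,512,.15))
print("post top corners",J(192,120,.135),J(275,112,.135),J(190,195,.135),J(272,188,.135))
E
python3 - <<'E'
import sys; sys.path.insert(0,'.')
from h import *
s=dict(np.load("scene0.npz"))
import os; os.chdir("."); save(s,"jks",(195,250,295,335),7); save(s,"drs",(340,150,480,320),3.5)
E
```

```text
cab front top edge [0.6833 0.1798 0.135 ] [ 0.689  -0.1601  0.135 ] -179.03423357032852 0.33987133007147274
panel top [0.5548 0.1758 0.12  ] [0.5587 0.0176 0.12  ]
lip corners [0.5416 0.1424 0.117 ] [0.5436 0.0503 0.117 ]
hole [0.6712 0.0106 0.031 ]
top grip 167 [ 0.3412 -0.3997  0.1234] [ 0.4095 -0.3755  0.168 ]
handle yaw 5.061239190679039 [ 0.0886 -0.42  ] 267 0.3412254943749763 0.4598999782785623
post top 102 [ 0.4912 -0.3972  0.1281] [ 0.5261 -0.3546  0.1398] ((508.7895812988281, -375.6393127441406), (34.60297393798828, 41.6424446105957), 4.351789951324463)
rack 34 [ 0.507  -0.3754  0.1492] ((506.6068115234375, -370.80718994140625), (16.788923263549805, 25.438695907592773), 5.927649974822998)
scene grip 20 [ 0.3565 -0.4001  0.1295] [ 0.4093 -0.3933  0.1603]
handle yaw 6.428956686792643 [ 0.1127 -0.435 ] 319 0.3452830839385276 0.459982806517447
post top 120 [ 0.4919 -0.3988  0.1294] [ 0.5289 -0.3573  0.1399] ((509.92926025390625, -378.44775390625), (33.96883010864258, 40.914756774902344), 6.823091983795166)
rack 40 [ 0.5102 -0.3783  0.1493] ((508.5050354003906, -378.14813232421875), (18.3204402923584, 13.908919334411621), 5.865804672241211)
base corners L-front,L-back [ 0.5646 -0.3346  0.006 ] [ 0.3994 -0.3477  0.006 ] back edge pt [ 0.406  -0.4077  0.006 ] front pt [ 0.5711 -0.4112  0.006 ]
handle tip [ 0.3445 -0.3983  0.15  ]
post top corners [ 0.523  -0.3603  0.135 ] [ 0.5284 -0.3979  0.135 ] [ 0.4881 -0.359   0.135 ] [ 0.493 -0.396  0.135]
```

View pics/jks.png

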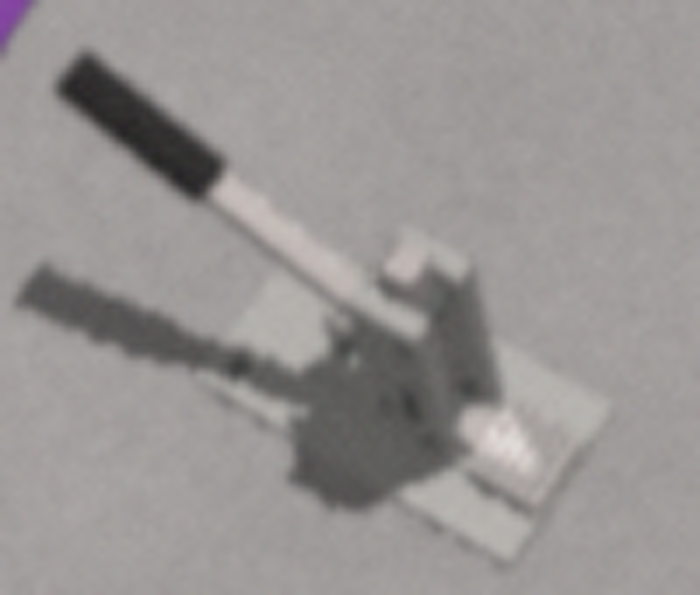

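View pics/drs.png

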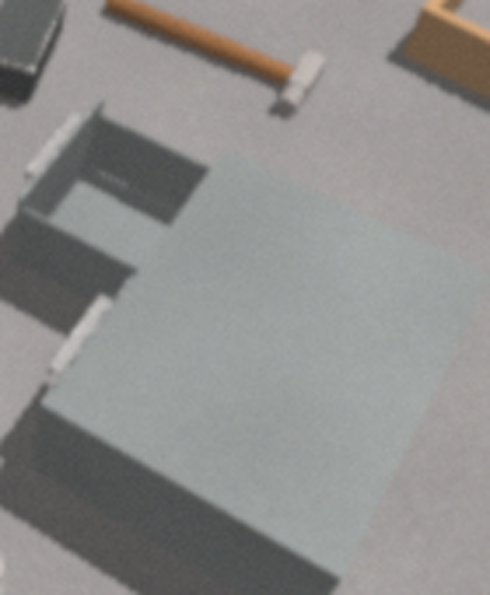

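Measured poses: the carton centre is (0.542, -0.130) at yaw about -6°, and the lug is at about (0.6705, 0.010). The cabinet yaw is about 1°. The jack origin is at about (0.508, -0.378), yaw about 5°. First I go above the carton, with a roll of +20° so the jaws cross its 42 mm side.

```bash
python3 -m creep '{"dp":[[1.7,-4.75,0],[1.7,-4.75,0],[1.7,-4.75,0],[1.7,-4.75,0],[1.7,-4.75,0],[1.7,-4.75,0],[1.7,-4.75,0],[1.7,-4.75,0],[1.7,-4.75,0],[1.7,-4.75,0]],"roll":[2,2,2,2,2,2,2,2,2,2]}' 8.5 && python3 -m creep '{"dp":[[1.7,-4.75,-1.5],[1.7,-4.75,-1.5],[1.7,-4.75,-1.5],[1.7,-4.75,-1.5],[1.7,-4.75,-1.5],[0,0,0]],"roll":[0,0,0,0,0,0]}'
```

```text
t: 2.75
tcp_pos: [0.4577, 0.1065, 0.2457]
ee_rot: [0.001, 0.054, 0.999, 0.0]
force: [0.3, -0.1, 0.0]
opening: 0.995
t: 3.5
tcp_pos: [0.5421, -0.132, 0.1688]
ee_rot: [-0.001, 0.056, 0.998, 0.0]
force: [-0.2, 1.1, -1.0]
opening: 0.995
```

Run:
```python
from h import *
np.set_printoptions(precision=4,suppress=True)
c=dict(np.load("top0.npz"))
L=lambda u,v,z:wz(c,265+u/6,100+v/6,z)
print("right lip outer edge",L(474,134,.117),L(655,139,.117))
P=cloud(c)
q=P[(P[...,0]>.53)&(P[...,0]<.57)&(P[...,1]>.03)&(P[...,1]<.16)]
for x in np.arange(.53,.57,.004):
    s=q[abs(q[:,0]-x)<.002]; print(round(x,3),len(s),np.median(s[:,2]) if len(s) else 0)
```

```text
right lip outer edge [ 0.6733 -0.0302  0.117 ] [ 0.6748 -0.1219  0.117 ]
0.53 24 0.0008768504462909332
0.534 45 0.0005549921325518348
0.538 57 0.001600985323583215
0.542 104 0.1161465741144575
0.546 84 0.004250810949816164
0.55 92 0.007615415132204872
0.554 292 0.058683457451795595
0.558 98 0.006463993013861802
0.562 20 -0.0011039639644858656
0.566 0 0
```

```bash
python3 -m creep '{"dp":[[0,0,-4],[0,0,-4],[0,0,-3.5],[0,0,-1.2],[0,0,0]],"roll":[0,0,0,0,0]}' 8.5 && python3 -m creep '{"dp":[[0,0,0],[0,0,0],[0,0,0],[0,0,0]],"roll":[0,0,0,0]}' 0 30
```

```text
t: 4.12
tcp_pos: [0.5422, -0.1289, 0.0433]
ee_rot: [-0.0, 0.054, 0.999, 0.0]
force: [-0.3, 0.7, -0.2]
opening: 0.994
t: 4.62
tcp_pos: [0.5434, -0.1297, 0.0449]
ee_rot: [0.001, 0.054, 0.999, -0.0]
force: [-0.4, 1.2, 5.7]
opening: 0.486
```

```bash
python3 -m creep '{"dp":[[0,0,2],[0,0,4],[0,0,4],[0,0,4],[1.5,4.55,0],[1.5,4.55,0],[1.5,4.55,0],[1.5,4.55,0],[1.5,4.55,0],[0,0,0]],"roll":[0,0,0,0,1.4,1.4,1.4,1.4,1.4,0]}'
python3 - <<'E'
from h import *
np.set_printoptions(precision=4,suppress=True)
o=r.observe(); print(o["tcp_pos"],o["force"],o["opening"])
c=r.capture("top"); save(c,"t1",(260,90,400,190),5)
s=r.capture("scene"); save(s,"s1",(300,120,450,270),4)
E
```

```text
t: 5.88
tcp_pos: [0.6173, 0.1008, 0.1836]
ee_rot: [-0.0, -0.009, 1.0, 0.0]
force: [-0.6, -0.1, -1.5]
opening: 0.485
[0.6173 0.1008 0.1836] [-0.5784 -0.0768 -1.5182] 0.48467308826654254
```

View pics/t1.png

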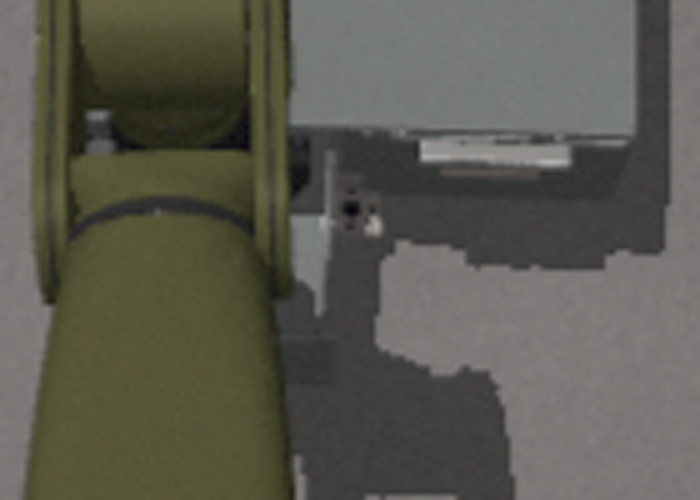

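View pics/s1.png

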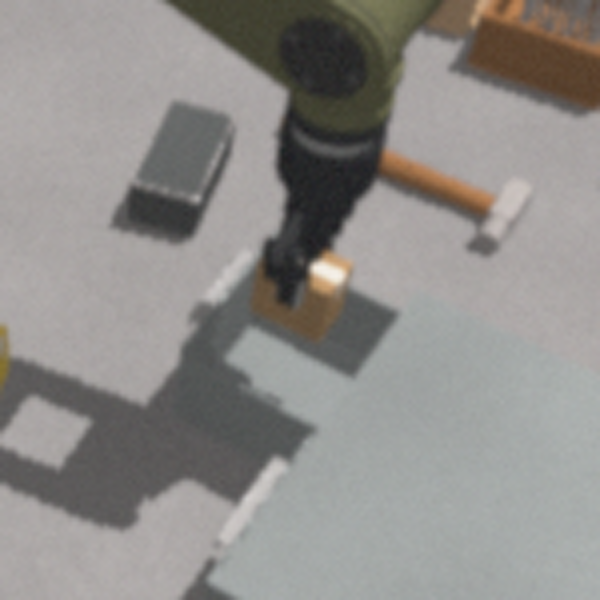

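The carton is held over the open tray (s1, 300,290). I lower it in.

```bash
python3 -m creep '{"dp":[[0,0,-2.5],[0,0,-3],[0,0,-3],[0,0,-1.5],[0,0,-0.5],[0,0,-0.2],[0,0,0]],"roll":[0,0,0,0,0,0,0]}'
```

```text
t: 6.85
tcp_pos: [0.6181, 0.098, 0.0776]
ee_rot: [0.001, -0.007, 1.0, 0.0]
force: [-0.1, 1.0, -2.0]
opening: 0.485
```

```bash
python3 -m creep '{"dp":[[0,0,-0.15],[0,0,0]],"roll":[0,0]}' && python3 -m creep '{"dp":[[0,0,0],[0,0,0],[0,0,0],[0,0,4],[0,0,5],[0,0,5]],"roll":[0,0,0,0,0,0]}' 7
```

```text
t: 7.1
tcp_pos: [0.6181, 0.0982, 0.0759]
ee_rot: [0.001, -0.007, 1.0, 0.0]
force: [0.6, 0.2, -0.0]
opening: 0.481
t: 7.85
tcp_pos: [0.617, 0.098, 0.216]
ee_rot: [-0.0, -0.007, 1.0, -0.0]
force: [0.3, -0.1, 0.2]
opening: 0.819
```

```bash
python3 -m creep '{"dp":[[-5,0,0],[-5.2,0,0],[0,0,-4],[0,0,-4],[0,0,-2.4],[0,0,0]],"roll":[0,0,0,0,0,0]}' 0
python3 - <<'E'
from h import *
s=r.capture("scene"); save(s,"s2",(300,120,450,270),4)
o=r.observe();print(o["tcp_pos"],o["force"])
E
```

```text
t: 8.6
tcp_pos: [0.5134, 0.0979, 0.1085]
ee_rot: [-0.003, -0.007, 1.0, -0.0]
force: [0.2, 0.0, 0.4]
opening: -0.0
[0.51483762 0.09801345 0.11037164] [-0.44646004  0.74940141 -0.2277204 ]
```

View pics/s2.png

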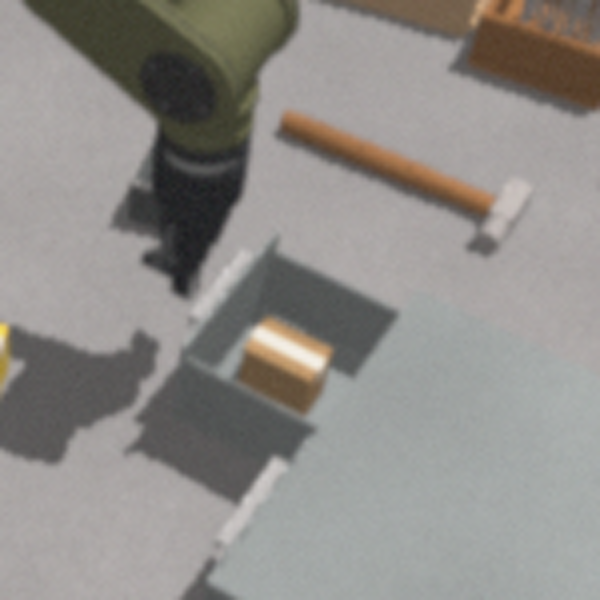

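The carton stands upright in the tray (s2, 285,365). Next I push the drawer shut.

```bash
python3 -m creep '{"dp":[[1,0,0],[1.3,0,0],[1.4,0.1,0],[1.4,0,0],[1.4,0,0],[1.4,0,0],[1.4,0.1,0],[1.4,0,0],[1.4,0,0],[0.6,0,0]],"roll":[0,0,0,0,0,0,0,0,0,0]}'; python3 -m creep '{"dp":[[0.5,0,0],[0.4,0,0],[0,0,0]],"roll":[0,0,0]}'
```

```text
t: 9.9
tcp_pos: [0.6433, 0.1001, 0.1108]
ee_rot: [0.0, -0.007, 1.0, 0.0]
force: [-2.2, 0.2, 1.0]
opening: -0.002
t: 10.28
tcp_pos: [0.6517, 0.1001, 0.111]
ee_rot: [0.001, -0.007, 1.0, -0.0]
force: [-0.3, -0.1, 0.1]
opening: 0.001
```

```bash
python3 -m creep '{"dp":[[0.3,0,0],[0.2,0,0],[0.2,0,0]],"roll":[0,0,0]}'
python3 - <<'E'
from h import *
s=r.capture("scene"); save(s,"s3",(300,120,450,270),4)
E
```

```text
t: 10.65
tcp_pos: [0.6584, 0.1001, 0.1109]
ee_rot: [-0.0, -0.007, 1.0, 0.0]
force: [-1.0, 0.6, 0.4]
opening: 0.004
```

View pics/s3.png

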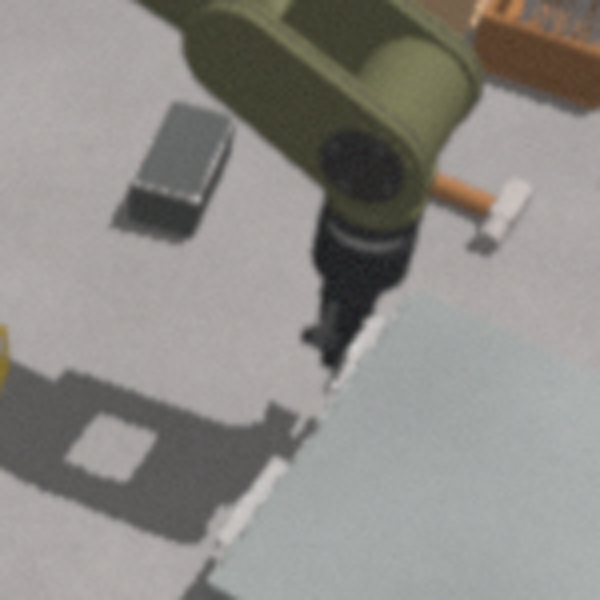

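```bash
python3 -m creep '{"dp":[[0.15,0,0],[0.1,0,0]],"roll":[0,0]}';python3 -m creep '{"dp":[[0.15,0,0],[0.1,0,0]],"roll":[0,0]}'
```

```text
t: 10.95
tcp_pos: [0.6596, 0.1001, 0.1108]
ee_rot: [-0.002, -0.007, 1.0, -0.0]
force: [-9.0, -0.1, 6.0]
opening: -0.003
t: 11.2
tcp_pos: [0.6596, 0.1001, 0.1108]
ee_rot: [-0.005, -0.007, 1.0, -0.0]
force: [-19.5, 0.1, 12.9]
opening: 0.001
```

The drawer is shut: it hits a hard stop at x = 0.6596 and the force rises. I retreat and go above the jack.

```bash
python3 -m creep '{"dp":[[-4,0,0],[-2,0,5],[0,0,5],[-1,-4.8,3.9],[-1,-4.8,0],[-1,-4.8,0],[-1,-4.8,0],[-1,-4.8,0],[-1,-4.8,0],[-1,-4.8,0]],"roll":[0,0,0,0,0,0,1,1,1,1]}' 8.5 && python3 -m creep '{"dp":[[-1,-4.8,0],[-1,-4.8,0],[-0.7,-4.6,0],[0,0,0],[0,0,0]],"roll":[0.3,0,0,0,0]}'
python3 - <<'E'
from h import *
o=r.observe();print(o["tcp_pos"],o["ee_rot"])
for n in("scene","top"):
    c=r.capture(n); save(c,n+"4"); np.savez(n+"4.npz",**c)
E
```

```text
t: 12.45
tcp_pos: [0.5331, -0.2377, 0.25]
ee_rot: [0.001, -0.042, 0.999, -0.001]
force: [0.7, -0.5, 0.8]
opening: 0.992
t: 13.08
tcp_pos: [0.5064, -0.3777, 0.2496]
ee_rot: [0.0, -0.044, 0.999, 0.0]
force: [-0.7, 0.2, 0.2]
opening: 0.999
[ 0.50638827 -0.37774063  0.24955869] [ 1.10261286e-04 -4.40516885e-02  9.99029242e-01  9.73692396e-05]
```

View pics/scene4.png

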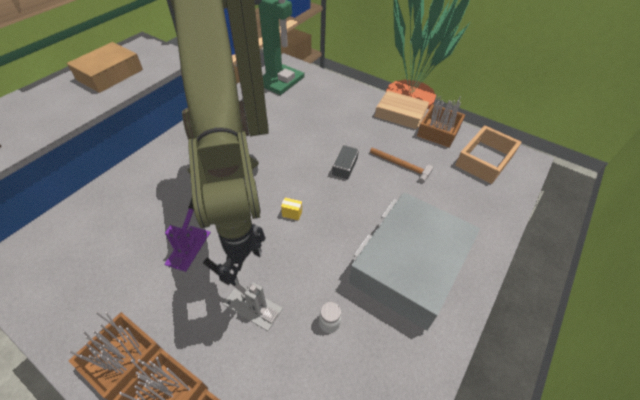

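View pics/top4.png

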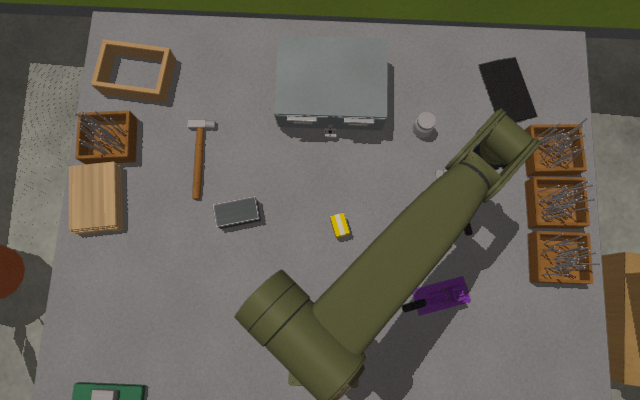

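Both drawers are now flush in the top view (pulls at 302,119 and 358,121). I descend on the jack post and measure the lug from this clear view.

```bash
python3 -m creep '{"dp":[[-0.1,0,-5],[-0.1,0,-4],[-0.1,0,-3],[0,0,-2],[0,0,-0.3],[0,0,0]],"roll":[0,0,0,0,0,0]}' 8.5 && python3 -m creep '{"dp":[[0,0,0],[0,0,0],[0,0,0],[0,0,0]],"roll":[0,0,0,0]}' 0 70
python3 - <<'E'
from h import *
np.set_printoptions(precision=4,suppress=True)
c=dict(np.load("top4.npz")); save(c,"lug4",(270,95,395,150),6.2)
for n in("scene","top"):
    c=r.capture(n); save(c,n+"5"); np.savez(n+"5.npz",**c)
    if n=="scene":save(c,"jk5",(195,230,315,335),6)
    for q in("lift_point","saddle"): print(n,q,[(m["confidence"],m["point"]) for m in r.mark_of(n,q)[:3]])
E
```

```text
t: 13.92
tcp_pos: [0.5041, -0.3781, 0.1079]
ee_rot: [0.001, -0.044, 0.999, -0.001]
force: [-0.3, -0.2, 0.1]
opening: 0.995
t: 14.42
tcp_pos: [0.5038, -0.3779, 0.1078]
ee_rot: [0.001, -0.044, 0.999, -0.0]
force: [-0.4, 2.3, 5.9]
opening: 0.462
scene lift_point [(0.69, [252.1, 290.5])]
scene saddle [(0.76, [269.4, 316.3]), (0.72, [171.4, 260.6])]
top lift_point [(0.62, [329.9, 135.1])]
top saddle [(0.54, [235.8, 216.1]), (0.53, [460.8, 285.9])]
```

View pics/lug4.png

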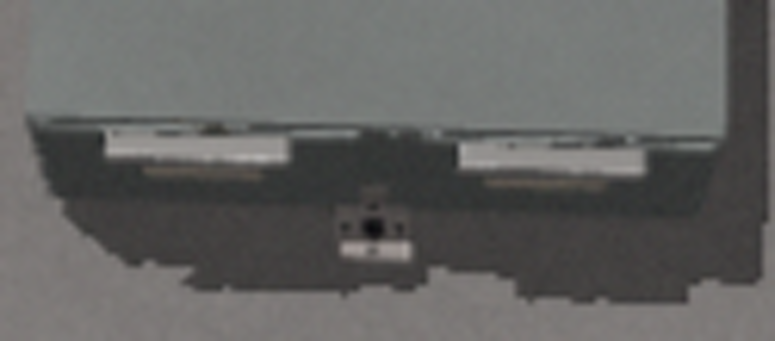

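View pics/jk5.png

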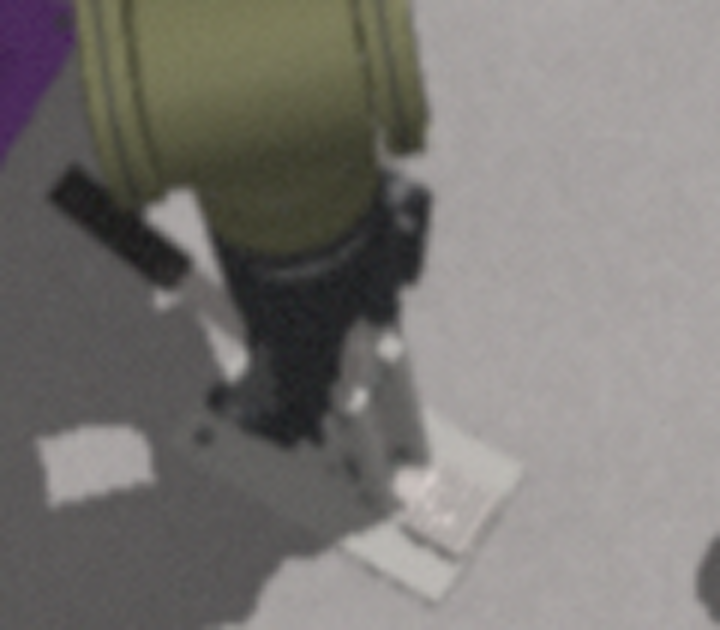

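Run:
```python
from h import *
np.set_printoptions(precision=4,suppress=True)
c=dict(np.load("top4.npz"))
L=lambda u,v,z:wz(c,270+u/6.2,95+v/6.2,z)
a,b=L(28,118,.135),L(725,138,.135); print("edge",a,b,(a+b)/2,"yaw",np.degrees(np.arctan2(-(a-b)[0],(a-b)[1])))
print("lips",L(105,158,.117),L(290,163,.117),L(459,170,.117),L(645,175,.117))
print("hole",L(373,228,.031),"lug front L/R top/bottom",L(339,243,.031),L(412,243,.031),L(339,257,.023),L(412,260,.023))
s=dict(np.load("scene5.npz"))
print("saddle mark",wz(s,269.4,316.3,.017))
J=lambda u,v,z:wz(s,195+u/6,230+v/6,z)
# base corners front: left (523,467), right (435,603); saddle corners
print("base corners",J(523,464,.006),J(435,602,.006)); print("saddle corners",J(508,478,.017),J(455,553,.017),J(395,515,.017))
```

```text
edge [0.6837 0.1802 0.135 ] [ 0.6886 -0.1584  0.135 ] [0.6862 0.0109 0.135 ] yaw 0.8382630588057551
lips [0.6715 0.1434 0.117 ] [0.6729 0.0527 0.117 ] [ 0.673  -0.0303  0.117 ] [ 0.6746 -0.1215  0.117 ]
hole [0.6708 0.0111 0.031 ] lug front L/R top/bottom [0.6619 0.0283 0.031 ] [ 0.6636 -0.0094  0.031 ] [0.657  0.0281 0.023 ] [ 0.6571 -0.0098  0.023 ]
saddle mark [ 0.5551 -0.3796  0.017 ]
base corners [ 0.565 -0.333  0.006] [ 0.5737 -0.4122  0.006 ]
saddle corners [ 0.5669 -0.3463  0.017 ] [ 0.5697 -0.3907  0.017 ] [ 0.5337 -0.3929  0.017 ]
```

The jack is held (opening 39.5 mm, which matches the 40 mm post). The lug centre is (0.6708, 0.0105), yaw 0.9°. I carry the jack to just short of the cabinet.

```bash
python3 -m creep '{"dp":[[0,0,0.5],[0,0,1.5],[0,0,2],[0.4,-0.1,0],[0,2,0],[0,3.8,0],[0,4,0],[0.6,4,0],[0.6,4,0],[0.6,4,0]],"roll":[0,0,0,0,0,-0.5,-0.5,-0.5,-0.5,-0.5]}' && python3 -m creep '{"dp":[[0.6,4,0],[0.6,4,0],[0.6,4,0],[0.6,3.6,0],[0,1.5,0],[0,0,0],[0,0,-1.5],[0,0,-1],[0,0,0]],"roll":[-0.5,-0.5,-0.5,-0.1,0,0,0,0,0]}'
python3 - <<'E'
from h import *
o=r.observe();print(o["tcp_pos"],o["ee_rot"],o["force"],o["opening"]*85.4)
c=r.capture("scene"); save(c,"s6",(240,150,400,290),5); np.savez("scene6.npz",**c)
E
```

```text
t: 15.98
tcp_pos: [0.5248, -0.1586, 0.1461]
ee_rot: [-0.0, -0.022, 1.0, 0.0]
force: [0.1, 0.4, -9.4]
opening: 0.454
t: 17.1
tcp_pos: [0.5477, 0.0096, 0.1193]
ee_rot: [-0.002, -0.008, 1.0, 0.0]
force: [0.7, 0.5, -9.1]
opening: 0.461
[0.54771315 0.00955123 0.1193482 ] [-2.25869090e-03 -7.85745323e-03  9.99966568e-01  1.45189246e-04] [ 0.69637446  0.53224555 -9.06703375] 39.39980091397952
```

View pics/s6.png

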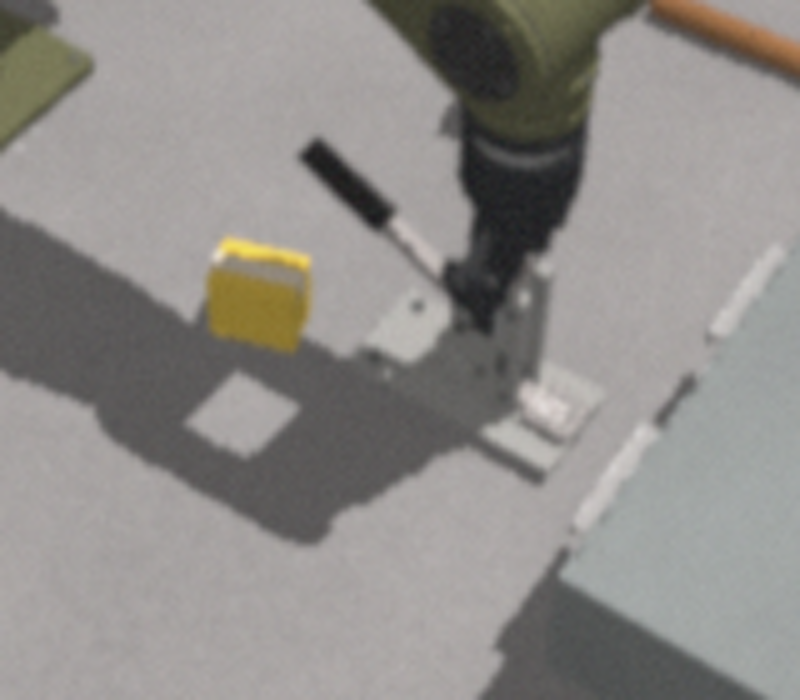

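Run:
```python
from h import *
np.set_printoptions(precision=4,suppress=True)
s=dict(np.load("scene6.npz")); T=np.array([.5477,.0096,0])
J=lambda u,v,z:wz(s,240+u/5,150+v/5,z)-T
print("rel TCP base corners FL,FR",J(605,388,.0175),J(546,472,.0175)," BL-back?",J(358,350,.0175))
P=cloud(s); q=P[(P[...,0]>.57)&(P[...,0]<.625)&(P[...,1]>-.03)&(P[...,1]<.05)&(P[...,2]>.022)&(P[...,2]<.035)]; print("saddle pts",len(q),q.mean(0)-T,cv2.minAreaRect(((q-T)[:,:2]*1000).astype(np.float32)))
q=P[(P[...,0]>.45)&(P[...,0]<.625)&(P[...,1]>-.05)&(P[...,1]<.06)&(P[...,2]>.010)&(P[...,2]<.022)]; print("base pts",len(q),q.min(0)-T,q.max(0)-T)
A=np.c_[q[:,:2],np.ones(len(q))]; print("tilt",np.linalg.lstsq(A,q[:,2],rcond=None)[0])
```

```text
rel TCP base corners FL,FR [0.0639 0.0415 0.0175] [ 0.0669 -0.0414  0.0175]  BL-back? [-0.0955 -0.0314  0.0175]
saddle pts 117 [ 0.0446 -0.0013  0.0288] ((44.18138122558594, 8.697429656982422), (43.301509857177734, 57.7509765625), 0.2838626503944397)
base pts 506 [-0.0975 -0.0427  0.0118] [0.0658 0.0408 0.0219]
tilt [-0.0041  0.008   0.0203]
```

```bash
python3 -m creep '{"dp":[[0,0,-0.7],[0,0,-0.25],[0,0,0],[1.5,0,0],[2,0,0],[2,0,0],[1.2,0,0],[0.6,0.03,0],[0.3,0,0],[0,0,0]],"roll":[0,0,0,0,0,0,0,0,0,0]}'
python3 - <<'E'
from h import *
o=r.observe();print(o["tcp_pos"],o["ee_rot"],o["force"],o["opening"]*85.4)
for n in("scene","top"):
    c=r.capture(n); np.savez(n+"7.npz",**c)
    if n=="scene": save(c,"s7",(290,170,420,300),5)
    else: save(c,"t7",(270,90,400,190),6)
    for q in("lift_point","saddle"): print(n,q,[(m["confidence"],m["point"]) for m in r.mark_of(n,q)[:3]])
E
```

```text
t: 18.4
tcp_pos: [0.625, 0.0105, 0.112]
ee_rot: [-0.0, -0.008, 1.0, 0.0]
force: [0.2, -0.2, -9.4]
opening: 0.463
[0.62503947 0.01048717 0.11203492] [-2.98650420e-04 -8.49043620e-03  9.99963911e-01  3.81265467e-06] [ 0.22554374 -0.19901917 -9.36015069] 39.51728380103967
scene lift_point [(0.55, [360.1, 285.5])]
scene saddle [(0.8, [175.9, 261.1])]
top lift_point []
top saddle [(0.64, [458.9, 288.1])]
```

View pics/s7.png

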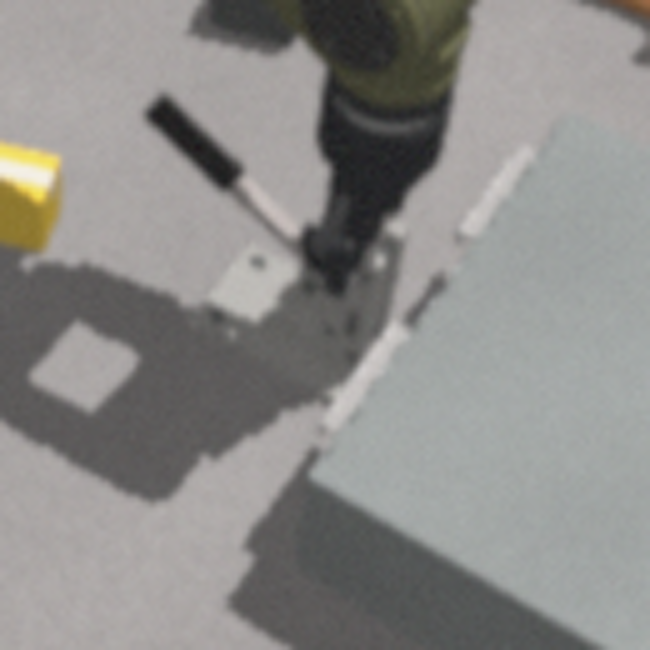

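View pics/t7.png

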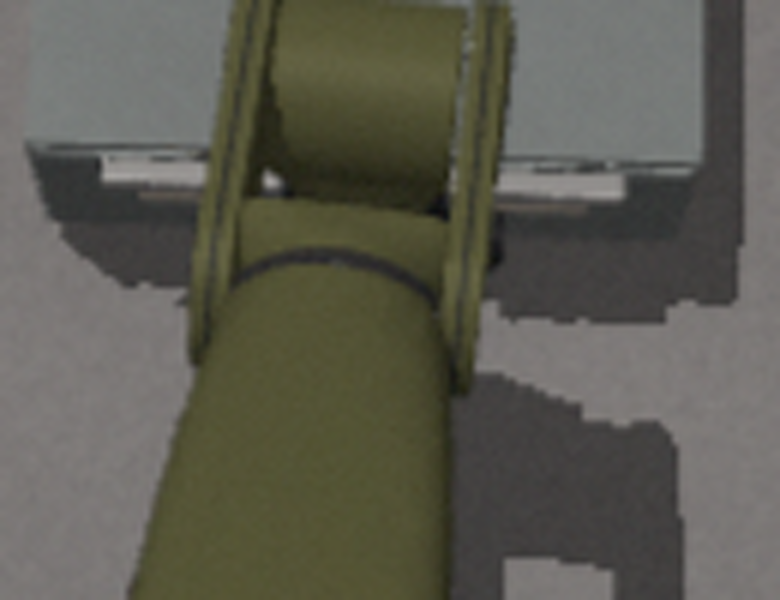

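```bash
python3 -m creep '{"dp":[[-0.05,-0.05,-0.2],[0,0,-0.1],[0,0,-0.1],[0,0,0]],"roll":[0,0,0,0]}'
```

```text
t: 19.2
tcp_pos: [0.6247, 0.0099, 0.1081]
ee_rot: [-0.0, -0.008, 1.0, -0.0]
force: [0.5, -0.1, -9.2]
opening: 0.459
```

```bash
python3 -m creep '{"dp":[[0,0,-0.1],[0,0,0]],"roll":[0,0]}';python3 -m creep '{"dp":[[0,0,-0.1],[0,0,0]],"roll":[0,0]}'
```

```text
t: 19.45
tcp_pos: [0.625, 0.01, 0.1078]
ee_rot: [0.0, -0.008, 1.0, -0.0]
force: [-1.9, 0.7, -6.2]
opening: 0.459
t: 19.7
tcp_pos: [0.6251, 0.01, 0.1078]
ee_rot: [0.0, -0.008, 1.0, -0.0]
force: [-5.7, 1.7, 0.1]
opening: 0.461
```

On the bench. I release and rise.

```bash
python3 -m creep '{"dp":[[0,0,0],[0,0,0],[0,0,0],[0,0,3],[0,0,5],[0,0,5],[-3,0,2],[-5,0,0],[-5,0,0],[-3,0,0]],"roll":[0,0,0,0,0,0,0,0,0,0]}' 7 && python3 -m creep '{"dp":[[0,5.5,0],[0,5.5,0],[0,5.5,0],[0,0,0]],"roll":[0,0,0,0]}' 0
python3 - <<'E'
from h import *
o=r.observe();print(o["tcp_pos"],o["force"],o["opening"]*85.4)
for n in("scene","top"):
    c=r.capture(n); np.savez(n+"8.npz",**c)
    if n=="scene": save(c,"s8",(270,160,420,300),5)
    else: save(c,"t8",(270,90,400,220),5)
    for q in("lift_point","saddle","handle_end","jack_grip"): print(n,q,[(m["confidence"],m["point"]) for m in r.mark_of(n,q)[:3]])
E
```

```text
t: 20.95
tcp_pos: [0.4632, 0.01, 0.2565]
ee_rot: [0.001, -0.008, 1.0, -0.0]
force: [-0.5, -0.2, -0.1]
opening: 0.817
t: 21.45
tcp_pos: [0.4645, 0.1779, 0.2566]
ee_rot: [0.0, -0.011, 1.0, 0.0]
force: [-0.2, -1.0, 0.2]
opening: 0.003
[0.46451052 0.17786032 0.25660786] [-0.22574007 -0.96251002  0.15293852] 0.28761276424172383
scene lift_point []
scene saddle [(0.73, [174.1, 260.5])]
scene handle_end [(0.69, [195.7, 193.4]), (0.58, [328.5, 198.5])]
scene jack_grip [(0.69, [177.2, 234.0]), (0.62, [357.3, 220.2])]
top lift_point [(0.97, [331.0, 135.9]), (0.67, [303.8, 109.3])]
top saddle [(0.68, [457.8, 288.3])]
top handle_end [(0.64, [326.1, 180.6]), (0.56, [409.1, 307.4])]
top jack_grip [(0.77, [328.6, 137.0]), (0.64, [456.4, 293.4])]
```

View pics/s8.png

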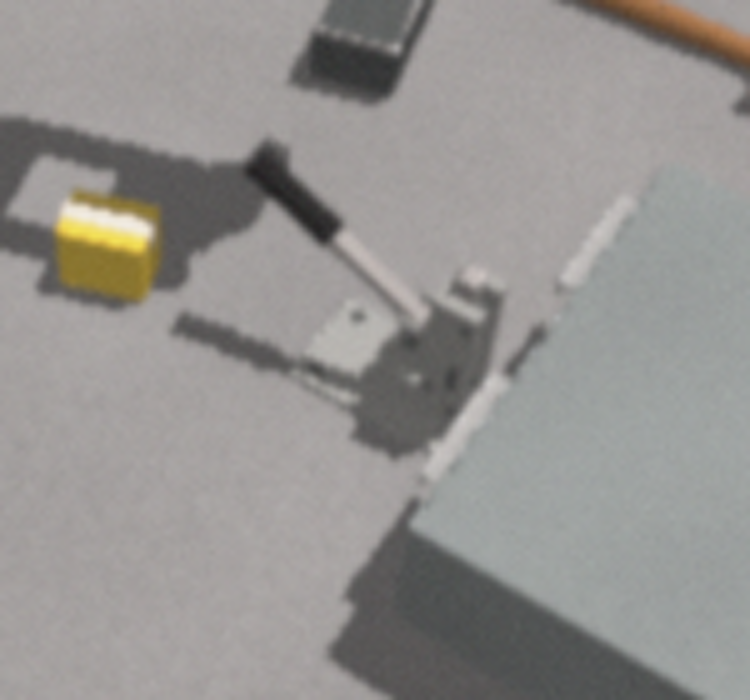

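View pics/t8.png

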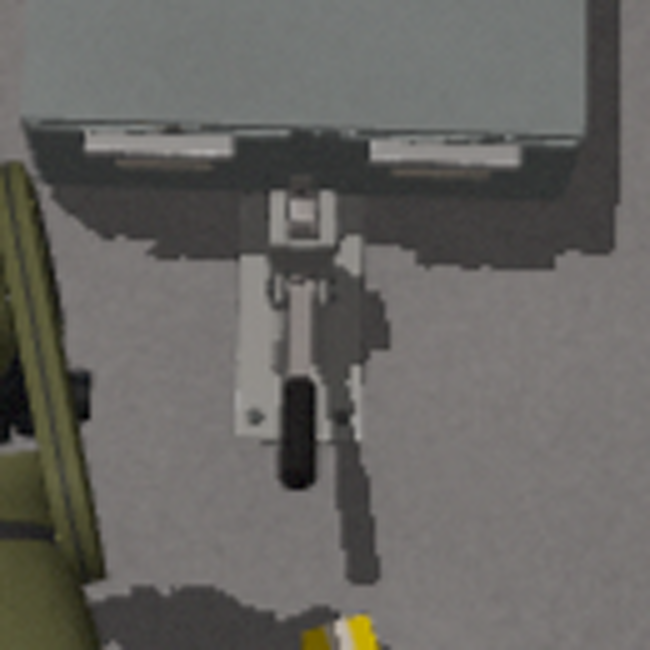

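Run:
```python
from h import *
np.set_printoptions(precision=4,suppress=True)
for n in("top","scene"):
    c=dict(np.load(n+"8.npz")); P=cloud(c)
    def B(x0,x1,y0,y1,z0,z1):
        q=P[(P[...,0]>x0)&(P[...,0]<x1)&(P[...,1]>y0)&(P[...,1]<y1)&(P[...,2]>z0)&(P[...,2]<z1)]; return q
    q=B(.6,.66,-.03,.05,.128,.14); print(n,"post",len(q),cv2.minAreaRect((q[:,:2]*1000).astype(np.float32)))
    q=B(.6,.66,-.03,.05,.143,.158); print("rack",len(q),q.mean(0))
    f=c["frame"].astype(int); m=(f.max(-1)<45)&(P[...,0]>.44)&(P[...,0]<.56)&(P[...,1]>-.03)&(P[...,1]<.05)&(P[...,2]>.1); q=P[m]; print("grip",len(q),q.mean(0),q.min(0),q.max(0))
c=dict(np.load("top8.npz")); J=lambda u,v,z:wz(c,270+u/5,90+v/5,z)
a,b,d,e=J(234,437,.006),J(364,440,.006),J(241,256,.006),J(362,238,.006); print(a,b,d,e,(a+b)/2,"yaw",np.degrees(np.arctan2((d-a)[1],(d-a)[0])))
print("post corners",J(269,246,.135),J(336,246,.135)); print("rack",J(303,210,.15)); print("lug4 hole ref .6708 .0111; grip tip",J(296,488,.16))
```

```text
top post 98 ((630.2544555664062, 10.80349063873291), (36.86594772338867, 36.1497688293457), 1.8277573585510254)
rack 29 [0.6277 0.011  0.1502]
grip 131 [0.4938 0.0069 0.1493] [ 0.462  -0.0019  0.123 ] [0.5309 0.016  0.1666]
scene post 83 ((631.4301147460938, 7.622028350830078), (34.93152618408203, 37.410675048828125), 3.5484671592712402)
rack 27 [0.6307 0.0083 0.1499]
grip 35 [ 0.499  -0.0015  0.1436] [ 0.4721 -0.0052  0.1247] [0.5282 0.0028 0.1594]
[0.5245 0.0475 0.006 ] [ 0.5262 -0.0357  0.006 ] [0.6456 0.0487 0.006 ] [ 0.6613 -0.0294  0.006 ] [0.5254 0.0059 0.006 ] yaw 0.5890495837402742
post corners [0.6111 0.0284 0.135 ] [ 0.6129 -0.0115  0.135 ]
rack [0.6294 0.0091 0.15  ]
lug4 hole ref .6708 .0111; grip tip [0.4586 0.006  0.16  ]
```

The jack sits at about (0.630, 0.0095) at yaw about 1°, which puts the saddle at (0.671, 0.0105), under the lug's centre. Now the first stroke with closed fingertips.

```bash
python3 -m creep '{"dp":[[1,-5.7,0],[1,-5.7,0],[1,-5.7,0],[0,0,-3],[0,0,-3],[0,0,-1.5],[0,0,0]],"roll":[0,0,0,0,0,0,0]}' 0 && python3 -m creep '{"dp":[[-0.3,0,-1],[-0.4,0,-1],[-0.4,0,-1],[-0.4,0,-1],[-0.3,0,-1],[-0.2,0,-1],[-0.2,0,-1],[-0.1,0,-1],[0,0,-1]],"roll":[0,0,0,0,0,0,0,0,0]}'
python3 - <<'E'
from h import *
o=r.observe();print(o["tcp_pos"],o["force"])
c=r.capture("scene");save(c,"s9",(270,160,420,300),5)
E
```

```text
t: 22.82
tcp_pos: [0.4942, 0.004, 0.1802]
ee_rot: [-0.001, -0.008, 1.0, 0.0]
force: [0.4, -0.8, 0.7]
opening: 0.001
t: 23.95
tcp_pos: [0.4719, 0.0039, 0.0908]
ee_rot: [-0.0, -0.008, 1.0, -0.0]
force: [-2.4, -1.6, 5.9]
opening: 0.001
[0.47185709 0.00387898 0.09076751] [-2.37254583 -1.5884655   5.91544589]
```

View pics/s9.png

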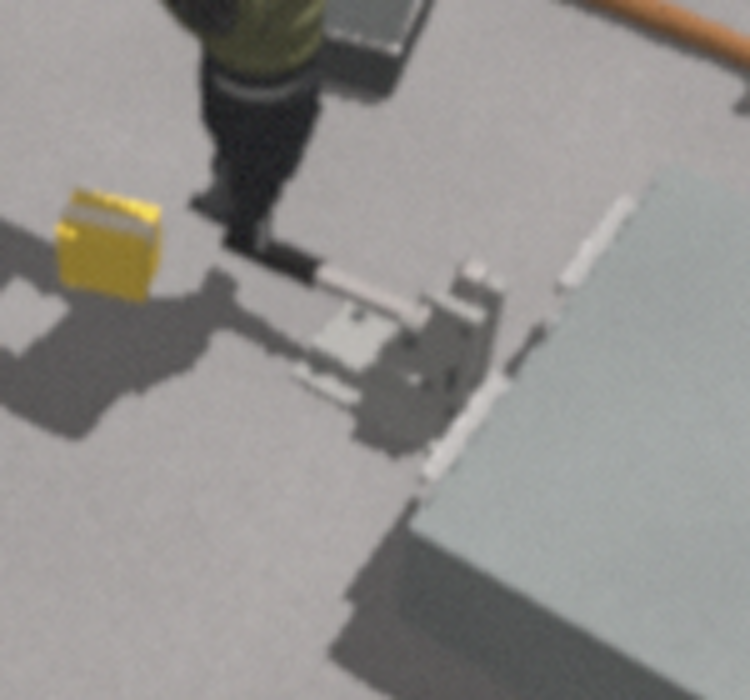

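```bash
python3 -m creep '{"dp":[[0,0.1,-0.6],[0,0.1,-0.5],[0,0,-0.4],[0,0,0]],"roll":[0,0,0,0]}'; python3 -m creep '{"dp":[[0,0,-0.3],[0,0,0]],"roll":[0,0]}'
```

```text
t: 24.5
tcp_pos: [0.4729, 0.0053, 0.0769]
ee_rot: [0.001, -0.009, 1.0, -0.001]
force: [-0.5, -2.3, 6.4]
opening: -0.003
t: 24.75
tcp_pos: [0.4732, 0.0053, 0.0742]
ee_rot: [0.001, -0.009, 1.0, -0.001]
force: [-0.3, -2.3, 6.6]
opening: 0.001
```

```bash
python3 -m creep '{"dp":[[0,0,-0.2],[0,0,-0.1]],"roll":[0,0]}'; python3 -m creep '{"dp":[[0,0,-0.2],[0,0,0]],"roll":[0,0]}'
```

```text
t: 25.0
tcp_pos: [0.4736, 0.0053, 0.0725]
ee_rot: [0.001, -0.009, 1.0, -0.001]
force: [-5.2, -3.1, 15.3]
opening: 0.0
t: 25.25
tcp_pos: [0.4738, 0.0052, 0.0719]
ee_rot: [0.001, -0.009, 1.0, -0.001]
force: [-8.7, -2.4, 22.3]
opening: -0.0
```

The first stroke reaches its stop at z ≈ 0.072 (22 N). I raise and do stroke 2.

```bash
python3 -m creep '{"dp":[[0,0,1.5],[0.2,0,2],[0.4,0,2],[0.6,0,2],[0.5,0,2],[0.4,0,1.3],[0,0.1,0]],"roll":[0,0,0,0,0,0,0]}' && python3 -m creep '{"dp":[[-0.3,0,-1.3],[-0.4,0,-1.3],[-0.4,0,-1.3],[-0.4,0,-1.2],[-0.3,0,-1.2],[-0.2,0,-1.2],[-0.1,0,-1.2],[0,0,-1],[0,0,-0.7],[0,0,0]],"roll":[0,0,0,0,0,0,0,0,0,0]}'; python3 -m creep '{"dp":[[0,0,-0.4],[0,0,0]],"roll":[0,0]}'
```

```text
t: 26.12
tcp_pos: [0.4934, 0.007, 0.1771]
ee_rot: [0.001, -0.008, 1.0, -0.0]
force: [0.0, 0.0, 0.2]
opening: -0.0
t: 27.38
tcp_pos: [0.473, 0.0069, 0.073]
ee_rot: [0.001, -0.008, 1.0, -0.0]
force: [0.3, -0.2, 10.3]
opening: 0.001
t: 27.62
tcp_pos: [0.4735, 0.0068, 0.0716]
ee_rot: [0.001, -0.009, 1.0, -0.0]
force: [-7.5, 0.4, 25.5]
opening: 0.001
```

Run:
```python
from h import *
c=r.capture("scene");save(c,"s10",(270,160,440,300),4.6);np.savez("scene10.npz",**c)
c=r.capture("top");save(c,"t10",(270,60,400,180),5);np.savez("top10.npz",**c)
```

```text
(no output)
```

View pics/s10.png

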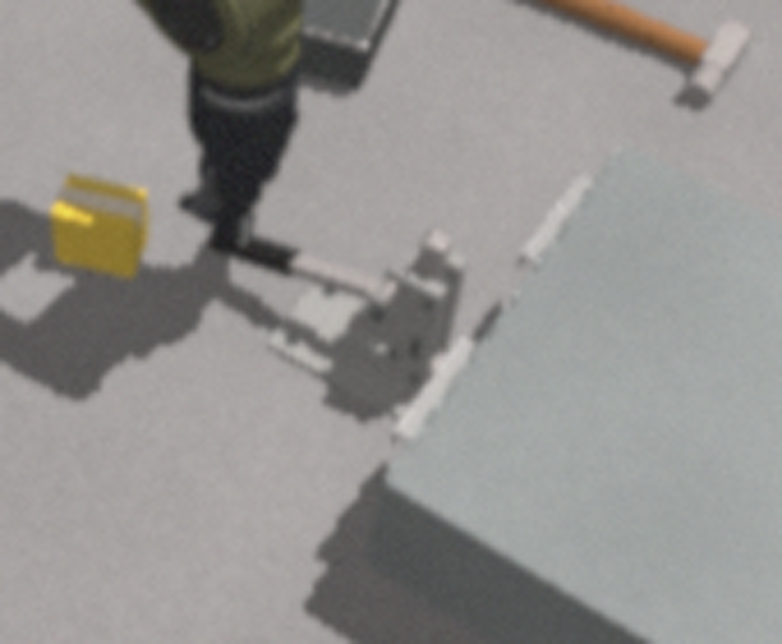

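View pics/t10.png

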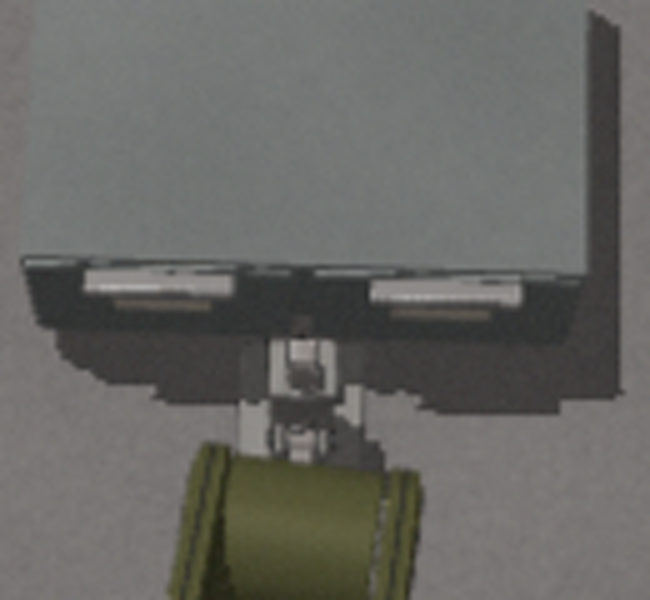

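```bash
cat > tilt.py <<'E'
from h import *
import sys
def plane(n):
    c=dict(np.load(n)); P=cloud(c)
    m=(P[...,0]>.70)&(P[...,0]<.92)&(P[...,1]>-.14)&(P[...,1]<.16)&(P[...,2]>.11)&(P[...,2]<.19)
    q=P[m]; A=np.c_[q[:,0]-.8162,q[:,1]-.01,np.ones(len(q))]
    for _ in range(4):
        k=np.linalg.lstsq(A,q[:,2],rcond=None)[0]; e=q[:,2]-A@k; g=abs(e)<.008; q,A=q[g],A[g]
    return k,len(q)
for n in sys.argv[1:]: 
    k,N=plane(n); print(n,N,"slopes %.4f %.4f z_mid %.4f"%tuple(k))
E
python3 tilt.py scene8.npz top8.npz scene10.npz top10.npz
```

```text
scene8.npz 6301 slopes 0.0001 0.0000 z_mid 0.1357
top8.npz 6459 slopes 0.0003 0.0005 z_mid 0.1361
scene10.npz 6356 slopes -0.0345 -0.0001 z_mid 0.1396
top10.npz 6412 slopes -0.0329 0.0002 z_mid 0.1399
```

The cabinet is tipping cleanly, slope 0.034 with no sideways tilt. Strokes 3 and 4.

```bash
python3 -m creep '{"dp":[[0,0,1.5],[0.2,0,2],[0.4,0,2],[0.6,0,2],[0.5,0,2],[0.4,0,1.3],[0,0,0]],"roll":[0,0,0,0,0,0,0]}' && python3 -m creep '{"dp":[[-0.3,0,-1.3],[-0.4,0,-1.3],[-0.4,0,-1.3],[-0.4,0,-1.2],[-0.3,0,-1.2],[-0.2,0,-1.2],[-0.1,0,-1.2],[0,0,-1],[0,0,-0.7],[0,0,0]],"roll":[0,0,0,0,0,0,0,0,0,0]}'; python3 -m creep '{"dp":[[0,0,-0.4],[0,0,0]],"roll":[0,0]}'
python3 - <<'E'
from h import *
c=r.capture("scene");save(c,"s11",(270,160,440,300),4.6);np.savez("scene11.npz",**c)
c=r.capture("top");np.savez("top11.npz",**c)
E
python3 tilt.py scene11.npz top11.npz
```

```text
t: 28.6
tcp_pos: [0.4932, 0.0069, 0.1768]
ee_rot: [0.0, -0.008, 1.0, -0.0]
force: [-0.3, 0.2, -0.1]
opening: -0.001
t: 29.85
tcp_pos: [0.4729, 0.0069, 0.073]
ee_rot: [0.001, -0.008, 1.0, -0.0]
force: [0.1, 0.5, 9.7]
opening: 0.0
t: 30.1
tcp_pos: [0.4734, 0.0069, 0.0715]
ee_rot: [0.001, -0.009, 1.0, -0.0]
force: [-8.5, 0.4, 26.3]
opening: -0.0
scene11.npz 6374 slopes -0.0630 -0.0009 z_mid 0.1431
top11.npz 6335 slopes -0.0622 -0.0001 z_mid 0.1434
```

```bash
python3 -m creep '{"dp":[[0,0,1.5],[0.2,0,2],[0.4,0,2],[0.6,0,2],[0.5,0,2],[0.4,0,1.3],[0,0,0]],"roll":[0,0,0,0,0,0,0]}' && python3 -m creep '{"dp":[[-0.3,0,-1.3],[-0.4,0,-1.3],[-0.4,0,-1.3],[-0.4,0,-1.2],[-0.3,0,-1.2],[-0.2,0,-1.2],[-0.1,0,-1.2],[0,0,-1],[0,0,-0.7],[0,0,0]],"roll":[0,0,0,0,0,0,0,0,0,0]}'; python3 -m creep '{"dp":[[0,0,-0.4],[0,0,0]],"roll":[0,0]}'
python3 - <<'E'
from h import *
c=r.capture("scene");save(c,"s12",(270,140,470,300),4);np.savez("scene12.npz",**c)
c=r.capture("top");save(c,"t12");np.savez("top12.npz",**c)
for n in("scene","top"):
  for q in("front_foot_left","front_foot_right","lift_point","saddle","handle_end"): print(n,q,[(m["confidence"],m["point"]) for m in r.mark_of(n,q)[:2]])
E
python3 tilt.py scene12.npz top12.npz
```

```text
t: 31.08
tcp_pos: [0.4932, 0.0069, 0.1767]
ee_rot: [0.0, -0.008, 1.0, -0.0]
force: [0.3, -1.0, -1.1]
opening: 0.002
t: 32.33
tcp_pos: [0.4729, 0.0069, 0.0729]
ee_rot: [0.001, -0.008, 1.0, -0.0]
force: [-0.2, 0.5, 10.2]
opening: 0.004
t: 32.58
tcp_pos: [0.4733, 0.0068, 0.0715]
ee_rot: [0.001, -0.009, 1.0, -0.0]
force: [-8.1, 1.1, 25.3]
opening: 0.002
scene front_foot_left []
scene front_foot_right [(0.57, [362.8, 281.1])]
scene lift_point [(0.9, [372.4, 236.7])]
scene saddle [(0.5, [171.2, 258.1]), (0.4, [371.4, 240.3])]
scene handle_end [(0.54, [325.2, 211.2]), (0.54, [197.5, 190.5])]
top front_foot_left [(0.68, [199.4, 156.8])]
top front_foot_right [(0.83, [371.0, 121.4])]
top lift_point [(0.79, [329.2, 129.6])]
top saddle [(0.6, [462.9, 289.3])]
top handle_end [(0.81, [410.5, 308.7]), (0.65, [426.6, 130.1])]
scene12.npz 6394 slopes -0.0904 -0.0011 z_mid 0.1468
top12.npz 6330 slopes -0.0883 -0.0012 z_mid 0.1471
```

View pics/s12.png

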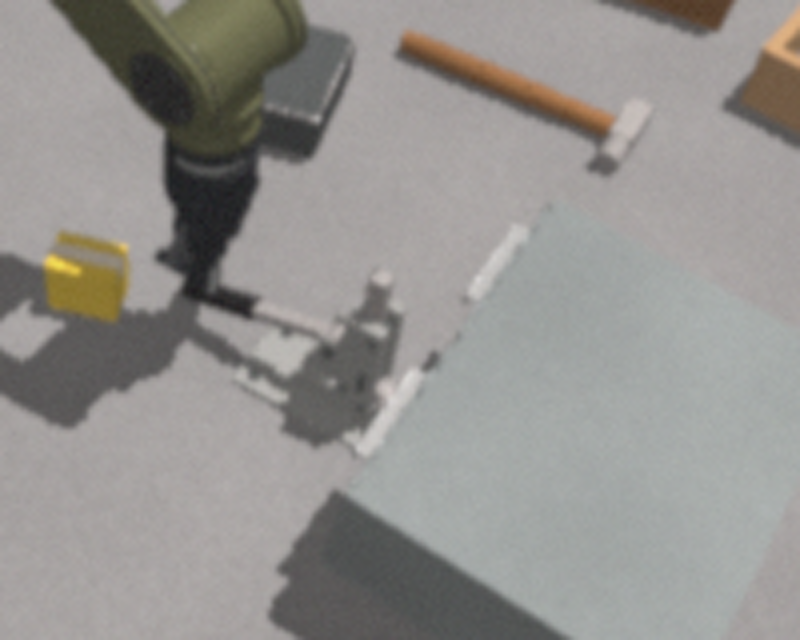

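View pics/t12.png

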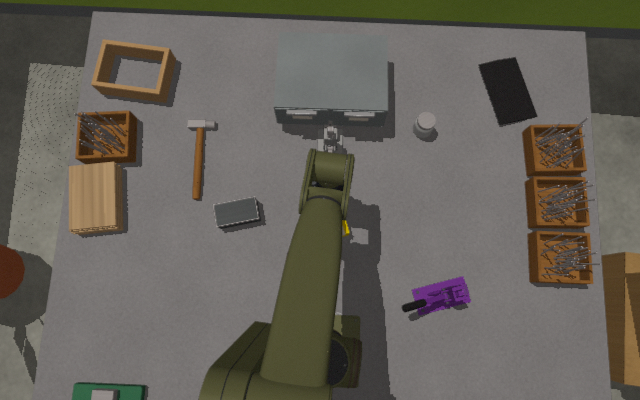

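Run:
```python
from h import *
o=r.observe();print(o["t"],o["tcp_pos"],o["force"]); print(r.close_job())
```

```text
33.175 [0.4733578  0.00684577 0.07152511] [-7.30995838 -0.41265444 26.55217494]
the job is handed in; nothing more can be done
None
```

The job is done and was handed in at 33 s of the 72 s allowed, with the closed fingertips still holding the jack handle fully down.

- **Carton and drawer:** The cardboard carton stands upright in the left drawer. I pushed the drawer in until it hit its stop, and the top view showed both drawer pulls flush.
- **Jack:** The silver jack stands in front of the cabinet. The saddle measured at about (0.671, 0.0105) m and the lug centre at (0.671, 0.011) m.
- **Lift:** I pumped four full strokes, and the cabinet's top now slopes 0.089 rad with about 0.001 rad of sideways tilt. I estimate 17 to 19 mm of clearance at both front feet. This comes from the slope and an assumed spacing of the feet, because the feet were not clearly visible to measure directly.
- **Final hold:** The handle reached the same low point as on every earlier stroke. The fingertips press it with about 26 N and nothing of the gripper touches the cabinet.
- **Bystanders:** The anvil block, hammer, jar and both look-alikes looked unmoved in the last pictures.

The networks' marks for the feet and saddle in the last pictures were partly missing or on the wrong object. I relied on the depth measurements and the images instead.

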